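Draw the telescopic brush pole out to its second stop and hold it up

TASK

The telescopic paint-brush pole lies in its wooden rest, pushed together. Squeeze the button on the side of its handle, draw the handle out past the first stop to the second, last stop and let the button spring back out there so that the pole is locked, all while the pole lies in its rest; then lift the extended pole out of the rest and finish holding it in the gripper, roughly level and a good hand's breadth above where it lay, without touching the rest. Leave the other things on the worktop where they are.

Things in the scene. Friction and masses are not known exactly. Their poses are not given: they have to be found in the camera images.
- rest: Fixed wooden rest: board 210x100x12 mm, two forked posts at x = -70 and +70 mm, each 16 mm thick along x, 50 mm wide. Forks open upward: slot 24 mm wide, slot floor 55 mm, post tops 77 mm above the worktop. Origin: centre of the underside, z up. The pole lies in the slots, its x along the rest's x.
- brush_pole: Telescopic brush pole, about 0.25 kg. Origin: middle of the outer tube's axis, 65 mm above the worktop as it lies; x along the pole to the handle, y to the button's side, z up. Square aluminium outer tube 20x20 mm, x = -100 to 100 mm; the steel inner tube slides out of its +x end. Black 30x30 mm collars at x = 47-57 and 83-101 mm straddle the +x post and stop it sliding along the rest.
- tube_grip (a point): Point on the outer tube's axis at x = 8 mm of the pole, about the centre of mass of the extended pole (collapsed: about x = -24 mm). The bare 20 mm square tube can be gripped across from above between the posts, x = -60 to +40 mm of the pole.
- handle_grip (a point): Centre of the black handle on the pole's +x end: 56 mm long (along the pole), 26 mm wide (y), 30 mm high; at x = 134 mm of the pole when pushed together, 234 mm extended; axes as the pole's. On its +y side a grey push button, 44 mm long, 22 mm high, 7 mm proud (33 mm over both). Closing the fingers across handle and button from above presses it in.
- brush_tip (a point): Point on the pole's axis at the end of the flat brush (52 mm wide, 14 mm thick), at x = -190 mm of the pole.
- handle (a joint): How far the handle is drawn out (m), along the pole's +x: 0 together, first stop 0.05, second and last stop 0.10 (solid end). With the button out, a pin holds it within 2.5 mm at each of these; it slides only while the button is in. A button let go between stops springs out and locks at the next one. Friction about 2 N, damping 8 N per m/s.
- release (a joint): Button travel (m): 0 fully out (locked), 0.006 fully in; spring 2 N at first, about 6 N fully in. It must be in at least 0.005 for the handle to slide, and springs out only at a stop.
- brush_flat: flat paint brush, 38x202x13 mm, lying on the worktop on the robot's side of the rest. Bystander, loose; leave it.
- marker_red: marker pen, 17x129x19 mm, lying on the worktop on the far side of the rest. Bystander, loose; leave it.
- spanner: open-ended spanner, 29x186x6 mm, lying on the worktop beside the space the handle is drawn into. Bystander, loose; leave it.
- red_tin: flat tin, 88x133x36 mm, at the back of the worktop. Bystander, loose; leave it.
- screw_jar: clear glass jar, 54 mm wide, 58 mm high, at the back right. Bystander, loose; leave it.

How it is judged:
By the outcome, as a careful person would: the job done as asked, in the order asked, and still so for the second after the job is handed in, while the arm keeps its last pose, push and grip.
It also fails if it takes over 51 s, if anything falls off the work surface, if the arm or the gripper's body presses on something with over 40 N, if the wrist force passes 120 N, or if a joint passes its speed limit or range.

ROBOT

A 7-joint arm with a two-finger parallel gripper is mounted at the origin on the work surface; the furniture and walls round the work are solid. World frame = base frame: x ahead of the robot, y to its left, z up, the work surface at z = 0. Lengths are in m, angles in rad, forces in N, time in s.
With the tool pointing down it reaches from about 0.425 to 0.825 m from the base axis. Payload 3.6 kg.
Tool frame: the origin (TCP) lies where the fingers leave the gripper's body, on its centre line; the fingertips stand 73 mm ahead of it and the grasp point (between the pads) lies 54 mm ahead of it; z points along the fingers, y is the line along which they close (so a half turn about z gives the same grasp; the last joint's range is limited). The gripper opens to 85 mm and grips with 20 to 120 N. Pads are 22 mm wide; open, the fingers measure 114 mm over their backs; the gripper's body (76 mm by 85 mm) begins 54 mm behind the grasp point. The pads swing forward as they close: fully open they stand 13 mm farther back than shut.
Start: joints at [1.097, 0.615, -0.013, 1.423, 0.008, 1.103, -0.04], TCP at [0.281, -0.586, 0.304] pointing down, gripper open.
Joint ranges: [-3.12, 3.12], [-0.3, 2.06], [-1.34, 1.32], [0.26, 2.42], [-1.36, 4.5], [0.01, 1.98], [-2.84, 2.84]. Speed limits (rad/s): [2.79, 2.79, 3.14, 3.14, 3.14, 3.14, 3.14].

INTERFACE

Orientations are given as a unit quaternion [x, y, z, w].
In Python, from station import arm, snapshot, camera_info, ticket gives the robot as it stands. Calls block until the motion is done:
- arm.movep(position, orientation): joint-space move of the TCP to a pose.
- arm.line_to(position, velocity=0.15, ori=None): straight line of the TCP; ori=None keeps the orientation; velocity is the mean speed in m/s.
- arm.move_j(angles): joint-space move.
- arm.move_gripper(opening, effort=None): opening from 0.0 (shut) to 1.0 (fully open); effort is the grip in N (None keeps the last); returns when the fingers have stopped.
- arm.pause(seconds).
- arm.ik(position, orientation): joint angles nearest the present ones, or None.
- snapshot(name): name is "scene" or "top" or "wrist"; returns the picture (400x640x3 uint8, blue, green, red); there is no depth.
- camera_info(name): a dict with "fx", "fy", "cx", "cy" (pixels), "R" (3x3) and "t" (3): a world point X has camera coordinates R X + t; the wrist camera has in their place "T_tool_cam" (4x4, takes a point from camera to tool coordinates, whose origin is the TCP and whose axes are the flange's). Camera axes: x right, y down, z forward; pixel columns grow to the right and rows downward; lengths in m; the calibration is good to about 2 mm. A picture is of the moment at which its call begins: read the wrist's pose just before it. camera_info takes no time and is no camera call.
A pose or a line that the arm cannot do raises arm.MotionError and nothing moves.
- ticket.finish_job(): hands the job in; it is judged then, once.
Readings, each from a call of its own:
- arm.read_time(): time.
- arm.read_joint_positions(): joint angles.
- arm.read_dq(): joint speeds.
- arm.read_effort(): joint torques, N m.
- arm.read_tool_pos(): TCP position.
- arm.read_eef_rot(): TCP orientation.
- arm.read_ft_force(): force on the tool from outside, world axes, zero at the start.
- arm.read_wrist_torque(): the same for the moment, N m.
- arm.read_opening(): opening from 0.0 (shut) to 1.0 (fully open).
- arm.read_finger_force(): force on a finger pad.
Only numpy, scipy, OpenCV 4.12 (cv2) and the standard library are available. Lean on these libraries where they do the work, as an engineer would, in place of code of your own. Each camera call takes 0.05 s, during which the arm holds its last target. There are 200 camera calls.

## Working session

There is one attempt and no reset: what is moved stays moved. The work goes in short steps, each a Python script; the robot and the scene stay as the last script left them, time stands still between calls to the robot, and variables do not carry over. Pictures are saved under pics/ and viewed, at most 10 in all, crops included, and the job is handed in when it is done.

```bash
mkdir -p pics; ls; python3 - <<'E'
from station import *
import cv2
for n in("scene","top"):
    cv2.imwrite(f"pics/{n}0.png",snapshot(n))
    c=camera_info(n);print(n,{k:(v if isinstance(v,float) else v) for k,v in c.items()})
print(camera_info("wrist"));print(arm.read_time(),arm.read_eef_rot())
E
```

```text
pics
scene {'fx': 475.54127128323006, 'fy': 475.54127128323006, 'cx': 319.7142974463336, 'cy': 198.72612704143384, 'R': array([[-0.63145948, -0.77513592,  0.02057254],
       [-0.55121435,  0.4300671 , -0.71498603],
       [ 0.54536378, -0.46282459, -0.69883599]]), 't': array([0.35217663, 0.37780789, 0.95948408])}
top {'fx': 498.907114929154, 'fy': 498.907114929154, 'cx': 330.6844298487311, 'cy': 205.40194881545392, 'R': array([[ 0.38192598, -0.924176  , -0.0055927 ],
       [-0.84668066, -0.34746144, -0.40299182],
       [ 0.37049212,  0.15864827, -0.91518649]]), 't': array([-0.18678587,  0.48174958,  1.09711262])}
{'fx': 327.2525487710807, 'fy': 327.2525487710807, 'cx': 317.793863622133, 'cy': 198.9975107565283, 'T_tool_cam': array([[ 9.03023786e-04, -9.62898055e-01, -2.69863892e-01,
         6.87210726e-02],
       [ 9.99999592e-01,  8.76569623e-04,  2.18540659e-04,
        -6.65047577e-04],
       [ 2.61221145e-05, -2.69863979e-01,  9.62898454e-01,
        -7.00546584e-02],
       [ 0.00000000e+00,  0.00000000e+00,  0.00000000e+00,
         1.00000000e+00]])}
0.1 [ 9.75025423e-01  2.22090258e-01 -2.77494288e-04 -1.12466311e-03]
```

View pics/top0.png

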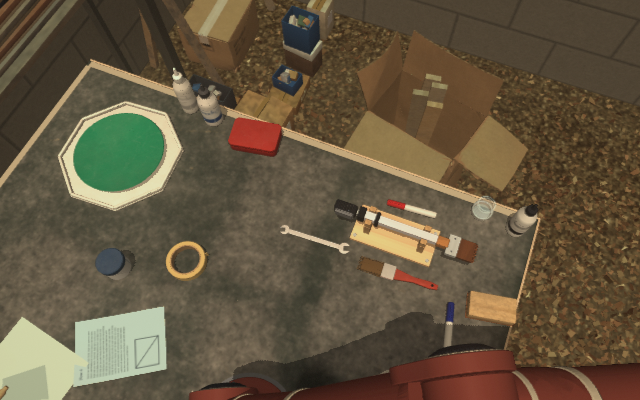

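View pics/scene0.png

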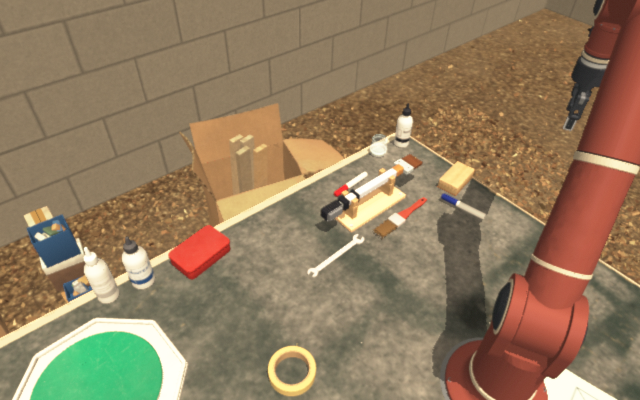

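Handle at about (346,210) in top and brush at (462,247); scene shows handle at (330,210), brush end (415,162). I'll enlarge both.

```bash
python3 - <<'E'
import cv2,numpy as np
a=cv2.imread("pics/top0.png")[180:300,320:490];b=cv2.imread("pics/scene0.png")[140:250,300:440]
a=cv2.resize(a,(680,480),interpolation=cv2.INTER_CUBIC)
b=cv2.resize(b,(700,550),interpolation=cv2.INTER_CUBIC)
cv2.imwrite("pics/tc.png",a);cv2.imwrite("pics/sc.png",b)
E
```

```text
(no output)
```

View pics/tc.png

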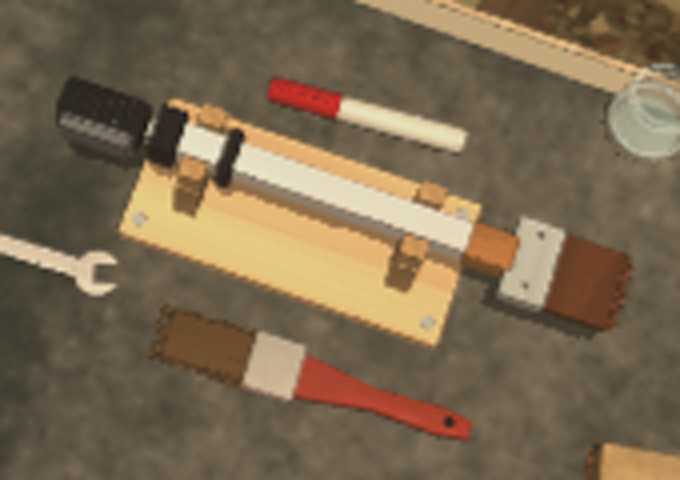

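View pics/sc.png

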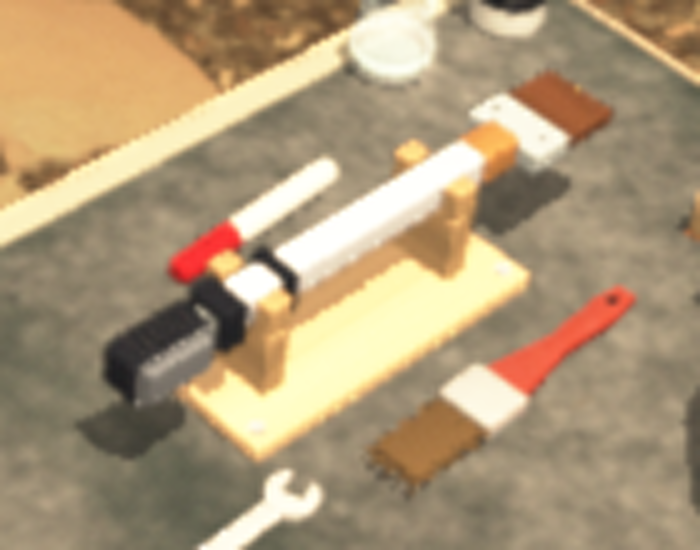

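```bash
cat > fit.py <<'E'
from station import *
import numpy as np
from scipy.optimize import least_squares
P=[("top",(105,50,12),(120,233)),("top",(-105,50,12),(438,347)),("top",(-105,-50,12),(481,203)),("top",(105,-50,12),(172,98)),
("scene",(105,50,12),(262,460)),("scene",(-105,50,12),(530,277)),
("top",(162,-13,80),(72,78)),("top",(106,-13,80),(151,97)),("top",(-100,-10,75),(475,220)),("top",(-190,0,65),(620,292)),
("scene",(-100,10,75),(483,172)),("scene",(-190,0,65),(580,97))]
C={n:camera_info(n) for n in("top","scene")}
def proj(n,X):
    c=C[n];p=c["R"]@X+c["t"];return np.array([c["fx"]*p[0]/p[2]+c["cx"],c["fy"]*p[1]/p[2]+c["cy"]])
def pix(n,q): return np.array([320+q[0]/4,180+q[1]/4]) if n=="top" else np.array([300+q[0]/5,140+q[1]/5])
def res(v,d=0):
    c,s=np.cos(v[2]),np.sin(v[2]);r=[]
    for n,(x,y,z),q in P:
        x=x/1e3+(v[3] if z>12 else 0);y/=1e3
        r.append(proj(n,np.array([v[0]+c*x-s*y,v[1]+s*x+c*y,z/1e3]))-pix(n,q)+.4)
    return np.concatenate(r)
if __name__=="__main__":
    o=least_squares(res,[.6,-.3,1.5,0],loss="soft_l1");print(o.x,np.round(o.fun.reshape(-1,2),1).tolist())
E
python3 fit.py
```

```text
[ 5.40235010e-01 -1.53886833e-01  1.59974644e+00  5.39588815e-04] [[-0.8, 0.0], [-0.0, -0.1], [0.3, 0.3], [-0.6, -0.1], [-0.1, -2.6], [0.2, -1.5], [-1.2, -1.0], [0.5, 1.6], [0.2, 0.5], [-1.4, 0.3], [0.8, -3.7], [-0.5, -0.9]]
```

```bash
cat > h.py <<'E'
from station import *
import numpy as np,cv2
from scipy.spatial.transform import Rotation as R
O=np.array([.5402,-.1539]);YAW=1.5997;S=-1
def xy(x,y=0): 
    c,s=np.cos(YAW),np.sin(YAW);return O+np.array([c*x-s*y,s*x+c*y])/1e3
def ori(s=None):
    s=s or S
    y=s*np.array([-np.sin(YAW),np.cos(YAW),0]);z=np.array([0,0,-1.]);return R.from_matrix(np.c_[np.cross(y,z),y,z]).as_quat()
def tcp(x,y,zg): return np.r_[xy(x,y),zg+.054]
def wproj(X,p,q):
    c=camera_info("wrist");T=np.eye(4);T[:3,:3]=R.from_quat(q).as_matrix();T[:3,3]=p
    v=np.linalg.inv(T@c["T_tool_cam"])@np.r_[X,1];return c["fx"]*v[0]/v[2]+c["cx"],c["fy"]*v[1]/v[2]+c["cy"]
E
python3 - <<'E'
from h import *
q0=arm.read_joint_positions()
for s in(1,-1):
    q=arm.ik(tcp(134,1,.18),ori(s));print(s,np.round(q,2) if q is not None else None, R.from_quat(ori(s)).as_matrix()[:,0])
    for x,z in((134,.065),(240,.065),(8,.065),(8,.22)):
        q2=arm.ik(tcp(x,1,z),ori(s));print(x,np.round(q2,2) if q2 is not None else None)
E
```

```text
1 [-0.29  0.55  0.43  1.85 -0.31  0.8  -2.81] [ 0.02889965 -0.99958232  0.        ]
134 [-0.27  0.74  0.43  1.94 -0.54  0.57 -2.6 ]
240 [-0.48  0.74  0.44  1.93 -0.55  0.58 -2.79]
8 [-0.04  0.76  0.43  1.88 -0.52  0.61 -2.4 ]
8 [-0.07  0.54  0.46  1.74 -0.29  0.93 -2.6 ]
-1 [ 0.25  0.55 -0.39  1.83  0.28  0.81 -0.25] [-0.02889965  0.99958232  0.        ]
134 [ 0.19  0.72 -0.3   1.93  0.38  0.55 -0.34]
240 [-0.03  0.72 -0.27  1.92  0.34  0.55 -0.5 ]
8 [ 0.39  0.73 -0.27  1.86  0.33  0.59 -0.05]
8 [ 0.46  0.53 -0.37  1.73  0.23  0.93  0.04]
```

```bash
python3 - <<'E'
from h import *
arm.movep(tcp(110,1,.21),ori())
p,q=np.array(arm.read_tool_pos()),np.array(arm.read_eef_rot())
im=snapshot("wrist");np.savez("w1.npz",p=p,q=q)
print(arm.read_time(),p,tcp(110,1,.21))
for n,X in dict(tip162a=(162,-13,80),tip162b=(162,13,80),tip106a=(106,-13,80),tip106b=(106,13,80),col83a=(83,-15,80),col83b=(83,15,80),b1=(105,50,12),b2=(105,-50,12)).items():
    print(n,np.round(wproj(np.r_[xy(*X[:2]),X[2]/1e3],p,q)))
cv2.imwrite("pics/w1.png",im)
E
```

```text
2.3 [ 0.53612384 -0.04567401  0.2639254 ] [ 0.53602146 -0.04397484  0.264     ]
tip162a [336. 128.]
tip162b [302. 128.]
tip106a [335. 199.]
tip106b [303. 199.]
col83a [337. 226.]
col83b [301. 226.]
b1 [269. 182.]
b2 [368. 182.]
```

View pics/w1.png

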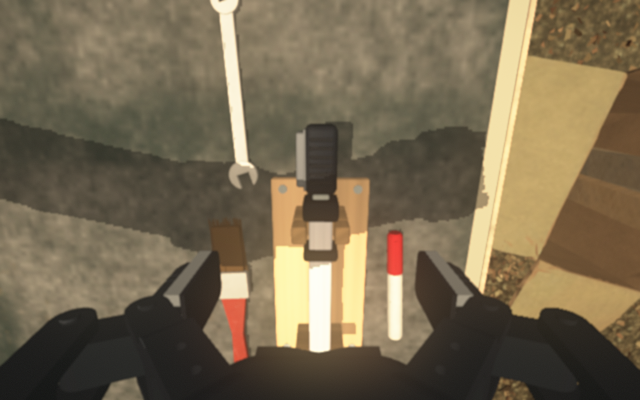

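The wrist view shows the handle top at x 306–337, y 124–195 and the board's end edge at y 178. That puts everything about 2 mm in +x and 3 mm in +y from my fit, so I correct for it and grip the handle.

```bash
sed -i 's/O=.*;YAW/O=np.array([.5422,-.1509]);YAW/' h.py; python3 - <<'E'
from h import *
arm.movep(tcp(134,1,.12),ori())
arm.line_to(tcp(134,1,.065),.1)
print(arm.read_time(),arm.read_ft_force(),np.array(arm.read_tool_pos())-tcp(134,1,.065))
arm.move_gripper(0.5);
arm.move_gripper(0.0,30)
print(arm.read_time(),arm.read_ft_force(),arm.read_opening(),arm.read_opening()*85,arm.read_finger_force())
cv2.imwrite("pics/w2.png",snapshot("wrist"))
E
```

```text
3.4667 [ 0.22779202 -0.62910147 -0.86443068] [ 0.00065793 -0.00011872  0.00080647]
4.2417 [0.82888158 0.36813922 3.9062034 ] 0.3008450622203285 25.57183028872792 35.75871393084526
```

View pics/w2.png

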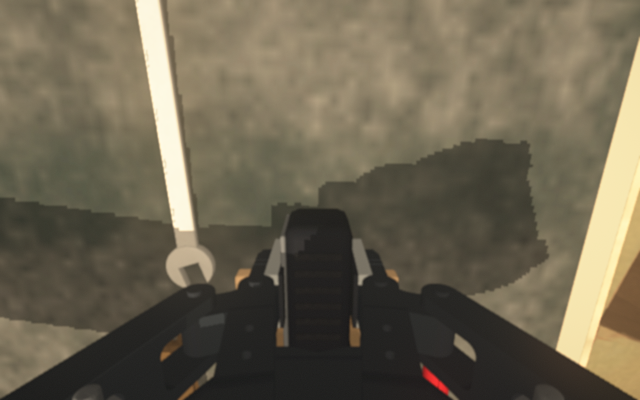

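The fingers straddle the handle (x 283–352) and the opening is 25.6 mm, so the button is pressed in. Now I draw it out.

```bash
python3 - <<'E'
from h import *
p0=np.array(arm.read_tool_pos());u=np.r_[np.cos(YAW),np.sin(YAW),0]
a0=tcp(134,1,.065)
def st(d,v):
    arm.line_to(a0+u*d,v); f=np.array(arm.read_ft_force());print(round(d*1e3,1),round((np.array(arm.read_tool_pos())-p0)@u*1e3,1),f.round(1),round(arm.read_opening(),3),round(arm.read_time(),2));return f@u
for d in(.012,.03,.06,.09,.098):
    if st(d,.06)<-18: break
else:
    for d in np.arange(.1,.116,.002):
        if st(d,.04)<-12: break
E
```

```text
12.0 13.2 [0.5 1.7 4.5] 0.302 4.64
30.0 31.9 [-0.6  2.1  3.9] 0.3 5.09
60.0 61.7 [-1.6  1.7  3. ] 0.303 5.74
90.0 91.7 [-2.   2.3  2.3] 0.303 6.39
98.0 98.5 [-1.8  0.1  2.2] 0.299 6.67
100.0 99.6 [-0.7 -0.4  0.6] 0.301 6.92
102.0 101.5 [-0.6 -2.  -0.6] 0.301 7.17
104.0 103.9 [-1.2 -1.3 -0.2] 0.299 7.42
106.0 105.3 [-0.6 -4.4  0.3] 0.302 7.67
108.0 105.5 [ 0.1 -6.7 -0.2] 0.297 7.92
110.0 105.7 [ -0.6 -10.3  -0.2] 0.298 8.18
112.0 105.8 [ -0.2 -12.   -1.1] 0.296 8.43
114.0 106.0 [  0.3 -14.6  -2.5] 0.3 8.68
```

The force rises at 105.5 mm of travel, which is the 100 mm stroke plus the pole's slack in the rest, so this is the last stop. I'll ease off, release and look.

```bash
python3 - <<'E'
from h import *
u=np.r_[np.cos(YAW),np.sin(YAW),0];a0=tcp(134,1,.065)
arm.line_to(a0+u*.1075,.03);print(arm.read_ft_force())
arm.move_gripper(.6);arm.pause(.2)
arm.move_gripper(1.0)
arm.line_to(tcp(239,1,.12),.15)
arm.movep(tcp(180,1,.21),ori())
w=snapshot("wrist")
print(arm.read_time())
s=cv2.resize(snapshot("scene")[130:250,270:440],(510,360),interpolation=cv2.INTER_CUBIC)
t=cv2.resize(w[60:330,200:440],(320,360),interpolation=cv2.INTER_CUBIC)
cv2.imwrite("pics/c3.png",np.hstack([s[:,:480],t]))
E
```

```text
[-1.21291066 -6.69116061  0.25117051]
11.125
```

View pics/c3.png

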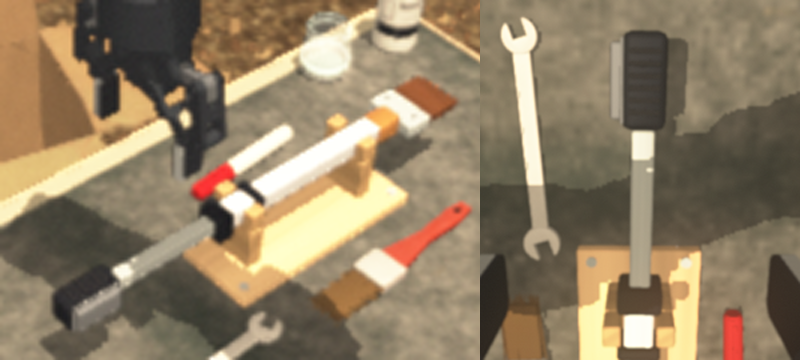

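The handle is fully extended and the grey button stands proud on its left side (crop x 612–625), so the pole is locked. Next I grip the tube and lift.

```bash
python3 - <<'E'
from h import *
arm.movep(tcp(12,0,.13),ori())
arm.line_to(tcp(12,0,.065),.1)
arm.move_gripper(0.5);arm.move_gripper(0.0,90)
print(arm.read_time(),arm.read_ft_force(),arm.read_opening(),arm.read_finger_force())
arm.line_to(tcp(12,0,.085),.04);print(arm.read_ft_force(),arm.read_wrist_torque())
arm.line_to(tcp(12,0,.215),.1)
arm.pause(.5)
print(arm.read_time(),arm.read_ft_force(),arm.read_wrist_torque(),arm.read_opening(),arm.read_tool_pos())
w=snapshot("wrist");s=snapshot("scene")
cv2.imwrite("pics/c4.png",np.hstack([cv2.resize(s[60:280,230:450],(400,400)),cv2.resize(w,(400,250))[[*range(250)]+[0]*150]]))
E
```

```text
13.5667 [-0.83438385  0.63206694  2.36202861] 0.21439903068508734 88.45983266830444
[-0.37880313  0.18375821 -1.40664246] [-0.10188412 -0.04489061  0.0795714 ]
16.1667 [ 0.76581497  0.02533676 -2.45090718] [-0.12913315 -0.04243698  0.03401304] 0.21535255386844357 [ 0.54184322 -0.13887011  0.26896934]
```

View pics/c4.png

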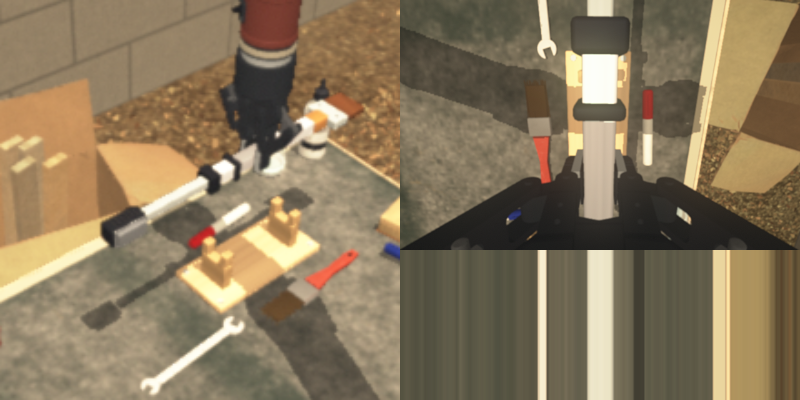

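The extended pole is held level, about 15 cm above the rest. The bystanders haven't moved and the button is still out at the handle (crop 130,230).

```bash
python3 -c "
from station import *
print(ticket.finish_job())"
```

```text
the job is handed in; nothing more can be done
None
```

The job is handed in: the pole was drawn out to the last stop and locked while in its rest, and the arm now holds it level about 15 cm above where it lay, clear of the rest, with the other things not moved.

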